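Rub down a copper-clad board in its tilting holder

TASK

Pull the drawer open, take out the wooden rubbing block by its ridge, and rub down the copper board in the tilting holder with one straight stroke from its far end to its near end. Put the foam face down flat on the sloping copper close to the far jaw, the block's length running up the slope and centred on it, and draw it along until it is close to the near jaw, pressing steadily so that the foam is squeezed about half way and never lifting or letting up on the way. Then set the block down gently, foam face down, on the green mat; the drawer may stay open, but do not disturb the other things on the bench.

Things in the scene. Friction and masses are not known exactly. Their poses are not given: they have to be found in the camera images.
- mat: Grey-green bench mat, fixed, 580 x 960 mm, 2 mm thick: its top, on which everything stands, is at height 2 mm. Origin: centre of its underside.
- unit: Low grey steel drawer unit, fixed, left or right on the mat, 260 mm wide (y), 95 mm high, one drawer facing the robot. Origin: on the mat, plumb below the shut drawer's handle bar; x into the unit, away from the robot; y to the left; z up. Drawer front at x = 35 mm, top plate from x = 50 to 245 mm. Drawer floor is 19 mm, side rims 73 mm, front panel's top 83 mm above the mat.
- drawer (a joint): How far the drawer is pulled out along the unit's -x, in m: 0 shut, 0.16 fully out (stop). Slides with about 1.2 N of friction and stays where it is left. Once it is out by 0.13 m or more the block in it is clear of the unit's top plate.
- drawer_handle (a point): Middle of the drawer's bar handle: a level steel rod 120 mm long and 11 mm thick along the unit's y, its centre line 35 mm in front of the drawer's front and 59 mm above the mat; the unit's top is 36 mm higher. It can be pinched from above. Moves with the drawer.
- block: Wooden rubbing block, 0.2 to 0.3 kg, 55 mm high, foam face down in the drawer, lengthwise to its depth. From below: foam pad with abrasive face 100 x 44 x 15 mm; wooden back 100 x 44 x 12 mm; grip ridge (see block_ridge). Origin: centre of the abrasive face, foam free (resting, the origin is about 1.5 mm below the support); x along its length, y across, z up. Both ends alike.
- block_ridge (a point): On the block, 50 mm above its origin along its z: middle of the grip ridge, 5 mm under its top. The ridge is 80 mm long (x), 26 mm wide (y) and 28 mm high, on the wooden back (27 to 55 mm above the origin). Grip it across y; in the drawer at least 55 mm are free on both sides of it.
- block_pad (a joint): How far the block's foam is squeezed, in m: 0 free, 0.008 fully squeezed (hard stop). It gives like a spring of 1300 N/m: half squeezed (0.004) is about 5 N.
- holder: Circuit-board holder, fixed on the mat on the side opposite the drawer unit, end-on to the robot: two black feet joined by steel rods, two aluminium uprights 128 mm high with the board between. 320 mm long (its y, away from the robot), 130 mm deep (x, to the robot's right). Origin: on the mat under its middle; z up. The board tilts about a level axis along y 115 mm above it, clamped tight.
- board: Bare copper-clad board, 110 mm (x) by 200 mm (y), in the holder, tilted 22 to 33 degrees to face the robot's left. Origin: centre of the copper; x up the slope (to the robot's right), y along the board, away from the robot, z square out of the copper. A good stroke takes the block's middle from beyond y = +50 mm to beyond y = -50 mm; at y = +72 or -72 mm it touches a jaw.
- far_jaw (a point): Middle of the inner edge of the far clamping jaw, on the copper at y = +94 mm of the board. The jaw is black, 44 mm wide along the board's x and stands 6 mm above the copper.
- near_jaw (a point): The same at the near jaw, y = -94 mm of the board.
- station: Teal soldering station, 110 x 170 x 100 mm, 1.6 kg, standing loose on the back of the drawer unit's top, its front about 95 mm behind the drawer's front. Leave it alone. Origin: centre of its underside.
- spool: Metal reel, 64 mm across, 56 mm high, standing loose on the mat to the right of the holder. Leave it alone. Origin: centre of its underside.
- tin: Round lidded metal tin, 62 mm across, 42 mm high, standing loose on the mat to the left of the holder. Leave it alone. Origin: centre of its underside.
- meter: Grey hand multimeter lying on its back, 150 x 74 x 34 mm, loose at the back of the mat. Leave it alone. Origin: centre of its underside.

How it is judged:
On the way, in this order (a step that is already met when the one before it is completed fails the run):
1. the drawer is pulled open by 0.10 m or more (value of joint drawer above 0.1 m), for 0.1 s.
2. block pressed flat on the copper, middle past y = +45 mm and within 15 mm of the centre line, face within 0.12 rad of the copper, length within 0.25 rad of square, foam squeezed 1.5 to 7.6 mm (y of block in the frame of board above 0.045 m and x of block in the frame of board between -0.015 and 0.015 m and angle between the z axis of block and the z axis of board, either way round below 0.12 rad and angle between the x axis of block and the x axis of board, either way round below 0.25 rad and value of joint block_pad between 0.0015 and 0.0076 m and contact force between block and board above 1.5 N), for 0.1 s.
3. still pressed flat in the same way, the block passes the middle of the board (y of block in the frame of board between -0.02 and 0.02 m and x of block in the frame of board between -0.015 and 0.015 m and angle between the z axis of block and the z axis of board, either way round below 0.12 rad and angle between the x axis of block and the x axis of board, either way round below 0.25 rad and value of joint block_pad between 0.0015 and 0.0076 m and contact force between block and board above 1.5 N), for 0.1 s.
4. still pressed flat in the same way, the block reaches the near end, its middle beyond y = -45 mm (y of block in the frame of board below -0.045 m and x of block in the frame of board between -0.015 and 0.015 m and angle between the z axis of block and the z axis of board, either way round below 0.12 rad and angle between the x axis of block and the x axis of board, either way round below 0.25 rad and value of joint block_pad between 0.0015 and 0.0076 m and contact force between block and board above 1.5 N), for 0.1 s.
At the end, for the whole second after the job is handed in: After the pass the block stands released and at rest on the green mat, foam face down, upright within 0.1 rad, its weight on the mat and not on or in anything else. The drawer may be left open; the other things are where they were (height (world z) of block between -0.008 and 0.006 m and angle between block's own z axis and vertical below 0.1 rad and contact force between block and mat above 0.5 N and linear speed of block below 0.02 m/s and angular speed of block below 0.1 rad/s); the robot touches nothing.
It fails at once if the block is lifted, let up (foam squeezed under 0.8 mm) or put down in the middle: lying along the slope under 12 mm over the copper, within 45 mm of its middle along the stroke, without pressure (y of block in the frame of board between -0.045 and 0.045 m and x of block in the frame of board between -0.06 and 0.06 m and z of block in the frame of board between -0.02 and 0.012 m and angle between the z axis of block and the z axis of board, either way round below 0.12 rad and angle between the x axis of block and the x axis of board, either way round below 0.25 rad and value of joint block_pad below 0.0008 m).
It fails at once if the block is pressed or knocked against the board or its jaws with more than 20 N (contact force between block and holder above 20 N).
It fails at once if the block is dropped or banged on the mat (more than 25 N) (contact force between block and mat above 25 N).
It fails at once if the soldering station, reel, tin or multimeter is moved by more than 15 mm (distance of any of station, spool, tin, meter from where it was at the start of the episode above 0.015 m).
It also fails if it takes over 64 s, if anything falls off the work surface, if the arm or the gripper's body presses on something with over 40 N, if the wrist force passes 120 N, or if a joint passes its speed limit or range.

ROBOT

A 6-joint arm with a two-finger parallel gripper is mounted at the origin on the work surface. World frame = base frame: x ahead of the robot, y to its left, z up, the work surface at z = 0. Lengths are in m, angles in rad, forces in N, time in s.
With the tool pointing down it reaches from about 0.3 to 0.875 m from the base axis. Payload 6.4 kg.
Tool frame: the origin (TCP) lies midway between the tips of the shut fingers; the grasp point (between the pads) lies 19 mm behind it; z points along the fingers, y is the line along which they close (so a half turn about z gives the same grasp; the last joint's range is limited). The gripper opens to 85 mm and grips with 20 to 120 N. Pads are 22 mm wide; open, the fingers measure 114 mm over their backs; the gripper's body (76 mm by 85 mm) begins 54 mm behind the grasp point. The pads swing forward as they close: fully open they stand 13 mm farther back than shut.
Start: joints at [-1.555, 0.181, 1.607, -0, 1.354, -0.206], TCP at [0.127, -0.561, 0.199] pointing down, gripper open.
Joint ranges: [-2.99, 2.99], [-0.89, 2.07], [0.3, 2.58], [-1.14, 4.28], [0, 2.63], [-3.12, 3.12]. Speed limits (rad/s): [2.57, 2.57, 3.01, 3.14, 3.14, 3.14].

INTERFACE

Orientations are given as a unit quaternion [w, x, y, z].
In Python, from bench import get_obs, camera, hand_in gives the robot as it stands.
- The arm moves only by the tool carry_out, never from a script. Its argument "plan" is a list that holds one entry, the list of rows, each a list of 7 numbers: the shift along the world's x, y, z in m, then the turn, a rotation vector about the world's x, y, z in rad, then the opening, from 0 (shut) to 1 (fully open). In form: [[[x, y, z, rx, ry, rz, hand], ...]]. A call has exactly 5 rows; each row is the pose to reach, as a shift and turn from the pose commanded when the call began; what a row does not reach only later rows make up. A row lasts 1/12 s, in which the tool goes at most 41.7 mm and 7.16 degrees, less where a joint would pass 70% of its speed; a pose out of reach is approached as far as the arm can. A call with a gripper value outside its range is refused whole. The fingers move at their own pace and stop on an object; the grip force is fixed at half the most. Time passes only in rows, so rows that repeat a pose let the fingers close, or fill a call up. It gives the time, the measured TCP pose, the force, the opening and the grip force at its end, in the units of the state.
- get_obs(): the state, without advancing time (a new reading comes with each control period).
- camera(name): name is "scene" or "side" or "wrist"; returns a dict with "pixels" (384x512x3 uint8, red, green, blue), "z_map" (384x512 float32, m along the optical axis (not along the pixel's ray), 0 where there is no reading), "camera_matrix" (3x3 intrinsics, pixels), "k1" (the pictures are not rectified: a ray, as slopes to the right and down, at radius r is drawn at 1 + k1 r^2 times it, then the intrinsics apply), "cam_to_world" (4x4, takes a point from camera to world coordinates). Camera axes: x right, y up, looking along -z (the intrinsics and any distortion apply to the point x, -y, -z); pixel columns grow to the right and rows downward; lengths in m; the calibration is good to about 2 mm. A picture is of the moment at which its call begins.
- hand_in(): hands the job in; it is judged then, once.
The state is a dict: "time_s": time; "q": joint angles; "dq": joint speeds; "joint_efforts": joint torques, N m; "eef_pos": TCP position; "eef_rot": TCP orientation; "wrist_force": force on the tool from outside, world axes, zero at the start; "torque": the same for the moment, N m; "opening": opening from 0.0 (shut) to 1.0 (fully open); "grasp_force": force on a finger pad.
Only numpy, scipy, OpenCV 4.12 (cv2) and the standard library are available. Lean on these libraries where they do the work, as an engineer would, in place of code of your own. Each camera call takes 0.05 s, during which the arm holds its last target. There are 200 camera calls.

## Working session

There is one attempt and no reset: what is moved stays moved. The work goes in short steps, Python scripts to look and compute and a tool call to move; the robot and the scene stay as the last step left them, time stands still between calls to the robot, and variables do not carry over. Pictures are saved under pics/ and viewed, at most 10 in all, crops included, and the job is handed in when it is done.

Besides the shell and the picture viewer there is one more tool, called after "Request:" as a command line: name --argument value ..., lists and objects as JSON in quotes. carry_out: Moves the arm, as the interface text tells. Its arguments: {"type":"object","properties":{"plan":{"type":"array","items":{"type":"array","items":{"type":"array","items":{"type":"number"}}}}},"required":["plan"]}

```bash
mkdir -p pics; cat > h.py <<'E'
import numpy as np, cv2, pickle
from bench import get_obs, camera, hand_in
def cloud(c):
    K=np.array(c["camera_matrix"]);k1=c["k1"];T=np.array(c["cam_to_world"]);z=c["z_map"]
    h,w=z.shape;u,v=np.meshgrid(np.arange(w),np.arange(h))
    p=cv2.undistortPoints(np.stack([u,v],-1).reshape(-1,1,2).astype(float),K,np.array([k1,0,0,0.])).reshape(h,w,2)
    P=np.stack([p[...,0]*z,-p[...,1]*z,-z],-1)
    W=P@T[:3,:3].T+T[:3,3]; W[z==0]=np.nan
    return W
def save(n,img): cv2.imwrite(f"pics/{n}.png",cv2.cvtColor(img,cv2.COLOR_RGB2BGR))
E
python3 - <<'E'
from h import *
o=get_obs();print({k:np.round(v,3) for k,v in o.items()})
cs={}
for n in("scene","side"):
    c=camera(n);c["W"]=cloud(c);cs[n]=c;print(n,np.round(c["cam_to_world"],3).tolist(),c["k1"])
pickle.dump(cs,open("c0.pkl","wb"))
save("a",cv2.resize(np.hstack([cs["scene"]["pixels"],cs["side"]["pixels"]]),(800,300),interpolation=cv2.INTER_AREA))
E
```

```text
{'time_s': np.float64(0.0), 'q': array([-1.555,  0.182,  1.608,  0.   ,  1.354, -0.206]), 'dq': array([ 0.001,  0.001, -0.002, -0.   ,  0.001, -0.001]), 'joint_efforts': array([-0.0000e+00, -4.4488e+01, -3.5134e+01, -0.0000e+00,  9.0000e-03,
       -0.0000e+00]), 'eef_pos': array([ 0.127, -0.56 ,  0.198]), 'eef_rot': array([-0.001,  0.994,  0.111,  0.   ]), 'wrist_force': array([ 0.598, -1.203,  0.531]), 'torque': array([-0.046,  0.016,  0.002]), 'grasp_force': np.float64(0.0), 'opening': np.float64(1.0)}
scene [[0.945, -0.265, 0.189, 0.901], [0.326, 0.764, -0.557, -0.788], [0.003, 0.588, 0.809, 1.239], [0.0, 0.0, 0.0, 1.0]] -0.10408702096038844
side [[-0.828, 0.347, -0.441, 0.161], [-0.561, -0.528, 0.637, 0.656], [-0.012, 0.775, 0.632, 0.74], [0.0, 0.0, 0.0, 1.0]] -0.057264461435209045
```

View pics/a.png

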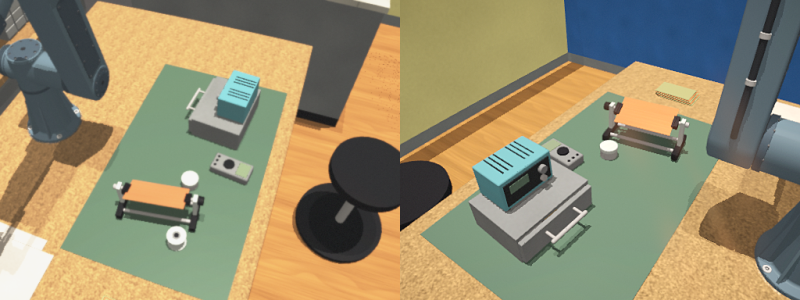

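The scene picture shows the unit with its handle at about (193,100), the holder with copper at (158,193), the tin at (190,178), the reel at (176,237) and the meter at (231,165). The side picture shows the handle at (568,228). Now I'll measure from the clouds.

```bash
python3 - <<'E'
from h import *
cs=pickle.load(open("c0.pkl","rb"))
for n in cs:
    c=cs[n];W=c["W"];img=c["pixels"];hsv=cv2.cvtColor(img,cv2.COLOR_RGB2HSV)
    print("==",n)
    # mat height
    m=(abs(hsv[...,0].astype(int)-75)<15)&(hsv[...,1]>60)&(W[...,2]<.02)&(W[...,0]>.2)
    print("mat z",np.nanmedian(W[m][:,2]),np.nanpercentile(W[m],[1,99],axis=0).round(3).tolist())
    # copper
    m=(hsv[...,0]<16)&(hsv[...,1]>110)&(W[...,2]>.06)&(W[...,2]<.2)&(W[...,0]>.2)&(W[...,0]<.95)&(W[...,1]<.1)
    m=cv2.erode(m.astype(np.uint8),np.ones((2,2)))>0
    P=W[m];cen=np.median(P,0)
    for _ in range(4):
        U,S,V=np.linalg.svd(P-P.mean(0),full_matrices=False);nn=V[2]*np.sign(V[2][2]);r=(P-P.mean(0))@nn
        P=P[abs(r)<.006]
    print("copper",len(P),P.mean(0).round(4),"n",nn.round(4),"tilt",np.degrees(np.arccos(nn[2])).round(2),"rms",r.std().round(4))
    ex=np.array([0,0,1])-nn*nn[2];ex/=np.linalg.norm(ex);ey=np.cross(nn,ex)
    q=np.c_[(P-P.mean(0))@ex,(P-P.mean(0))@ey].astype(np.float32)
    rc=cv2.minAreaRect(q);print("ex",ex.round(4),"ey",ey.round(4),"rect",rc,"cent",(P.mean(0)+rc[0][0]*ex+rc[0][1]*ey).round(4))
    print(np.percentile(q,[1,99],axis=0).round(4).tolist())
    # unit top
    m=(abs(W[...,2]-.097)<.006)&(W[...,1]>.0)&(W[...,0]>.3)&(W[...,0]<1)&(hsv[...,1]<60)
    nl,lab,st,ce=cv2.connectedComponentsWithStats(m.astype(np.uint8));k=1+st[1:,4].argmax();P=W[lab==k]
    rc=cv2.minAreaRect(P[:,:2].astype(np.float32));print("top",len(P),np.median(P[:,2]).round(4),rc,cv2.boxPoints(rc).round(3).tolist())
    # handle: z 0.05-0.07
    m=(W[...,2]>.052)&(W[...,2]<.072)&(W[...,1]>0.0)&(W[...,0]>.25)&(W[...,0]<.7)&(hsv[...,1]<70)
    nl,lab,st,ce=cv2.connectedComponentsWithStats(m.astype(np.uint8))
    for k in range(1,nl):
        if st[k,4]>15:
            P=W[lab==k];print("h",st[k].tolist(),P.mean(0).round(4),cv2.minAreaRect(P[:,:2].astype(np.float32)))
E
```

```text
== scene
mat z nan [nan, nan, nan]
copper 1648 [ 0.5742 -0.2388  0.1183] n [-0.0587  0.4272  0.9022] tilt 25.55 rms 0.0017
ex [ 0.1228 -0.8938  0.4312] ey [0.9907 0.1361 0.    ] rect ((-0.003354787826538086, 0.00214172899723053), (0.19859232008457184, 0.11376046389341354), 89.05451202392578) cent [ 0.5759 -0.2355  0.1169]
[[-0.0552, -0.093], [0.0496, 0.096]]
top 1764 0.0945 ((0.6758410930633545, 0.24107889831066132), (0.265421062707901, 0.19745442271232605), 84.38870239257812) [[0.5649999976158142, 0.11900000274181366], [0.7609999775886536, 0.0989999994635582], [0.7870000004768372, 0.36399999260902405], [0.5910000205039978, 0.382999986410141]]
h [325, 0, 26, 6, 74] [0.6585 1.0493 0.0594] ((0.6473950743675232, 1.0448431968688965), (0.10253231227397919, 0.029639832675457), 11.856908798217773)
h [238, 113, 24, 28, 138] [0.5332 0.2504 0.0621] ((0.5397914052009583, 0.25371184945106506), (0.1310117244720459, 0.03316803276538849), 85.18557739257812)
h [241, 155, 44, 21, 181] [0.6298 0.1162 0.0622] ((0.6257572174072266, 0.11612947285175323), (0.009961729869246483, 0.14405997097492218), 84.83344268798828)
== side
mat z 0.0004822464726403908 [[0.311, -0.478, -0.206], [1.186, 0.48, 0.004]]
copper 1035 [ 0.5878 -0.2386  0.1199] n [-0.0633  0.4087  0.9105] tilt 24.43 rms 0.0018
ex [ 0.1393 -0.8997  0.4136] ey [0.9882 0.153  0.    ] rect ((-0.009833548218011856, 0.002085745334625244), (0.2619595527648926, 0.10768623650074005), 89.39962005615234) cent [ 0.5885 -0.2294  0.1158]
[[-0.0581, -0.11], [0.0422, 0.087]]
top 5224 0.0957 ((0.6757239103317261, 0.245121568441391), (0.2623961567878723, 0.19829440116882324), 85.27411651611328) [[0.5659999847412109, 0.12300000339746475], [0.7639999985694885, 0.10599999874830246], [0.7850000262260437, 0.36800000071525574], [0.5879999995231628, 0.3840000033378601]]
h [115, 242, 130, 83, 1231] [0.5642 0.2834 0.0625] ((0.5750219821929932, 0.28145962953567505), (0.28411853313446045, 0.12109540402889252), 58.971038818359375)
  return np.nanmean(a, axis, out=out, keepdims=keepdims)
  return np.nanmean(a, axis, out=out, keepdims=keepdims)
```

Request:
carry_out --plan '[[[0.028,0.021,0.015,0,0,0.08,1],[0.056,0.042,0.03,0,0,0.16,1],[0.084,0.063,0.04,0,0,0.24,1],[0.112,0.084,0.05,0,0,0.32,1],[0.14,0.107,0.055,0,0,0.41,1]]]'

```text
time_s: 0.52
eef_pos: [0.2676, -0.4533, 0.2551]
eef_rot: [0.001, 0.95, 0.312, 0.0]
wrist_force: [-0.4, 0.0, 0.3]
opening: 1.004
grasp_force: 0.0
```

Request:
carry_out --plan '[[[0.028,0.021,0.01,0,0,0.08,1],[0.056,0.042,0.02,0,0,0.16,1],[0.084,0.063,0.03,0,0,0.24,1],[0.112,0.084,0.04,0,0,0.32,1],[0.14,0.107,0.05,0,0,0.41,1]]]'

```text
time_s: 0.93
eef_pos: [0.4075, -0.3456, 0.3041]
eef_rot: [-0.0, 0.866, 0.499, -0.0]
wrist_force: [0.2, -1.3, -0.5]
opening: 0.999
grasp_force: 0.0
```

Request:
carry_out --plan '[[[0.028,0.021,0.01,0,0,0.08,1],[0.056,0.042,0.02,0,0,0.16,1],[0.084,0.063,0.03,0,0,0.24,1],[0.112,0.084,0.04,0,0,0.32,1],[0.12,0.107,0.05,0,0,0.41,1]]]'

```text
time_s: 1.35
eef_pos: [0.5289, -0.2383, 0.3532]
eef_rot: [-0.001, 0.746, 0.666, 0.0]
wrist_force: [0.1, 0.8, 0.6]
opening: 0.998
grasp_force: 0.0
```

```bash
python3 - <<'E'
from h import *
o=get_obs();print(o["time_s"],o["eef_pos"],o["eef_rot"])
c=camera("wrist");c["W"]=cloud(c);pickle.dump(c,open("w1.pkl","wb"));save("w1",c["pixels"])
print(np.round(c["cam_to_world"],3).tolist(),c["k1"],np.nanmedian(c["z_map"]))
E
```

```text
1.35 [ 0.52893022 -0.23832715  0.35322129] [-5.60320503e-04  7.46179744e-01  6.65744237e-01  2.95591942e-04]
[[0.994, 0.108, 0.034, 0.539], [-0.113, 0.951, 0.287, -0.166], [-0.002, -0.289, 0.957, 0.527], [0.0, 0.0, 0.0, 1.0]] 0.013244326435074564 0.49361718
```

View pics/w1.png

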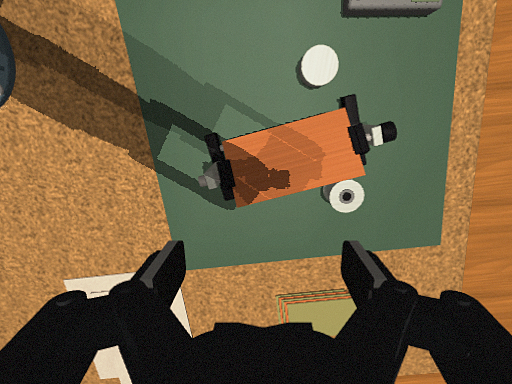

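The wrist view shows the copper between about (225,135) and (365,205), the near jaw at (225,165), the far jaw at (355,125), the tin at (320,65) and the reel at (346,196). I'll fit the board from it.

```bash
python3 - <<'E'
from h import *
c=pickle.load(open("w1.pkl","rb"));W=c["W"];img=c["pixels"];hsv=cv2.cvtColor(img,cv2.COLOR_RGB2HSV)
m=(hsv[...,0]<14)&(hsv[...,1]>120)&(W[...,2]>.06)&(W[...,2]<.2);m[:100]=0;m[230:]=0
nl,lab,st,ce=cv2.connectedComponentsWithStats(m.astype(np.uint8));k=1+st[1:,4].argmax();m=lab==k;print(st[k])
P=W[cv2.erode(m.astype(np.uint8),np.ones((3,3)))>0]
for _ in range(4):
    V=np.linalg.svd(P-P.mean(0),full_matrices=False)[2];n=V[2]*np.sign(V[2][2]);r=(P-P.mean(0))@n;P=P[abs(r)<.004]
P0=P.mean(0)
# pixel rays on the plane (less noise than depth)
T=c["cam_to_world"]
def proj(px):
    p=cv2.undistortPoints(np.array(px,float).reshape(-1,1,2),np.array(c["camera_matrix"]),np.array([c["k1"],0,0,0.])).reshape(-1,2)
    d=np.c_[p[:,0],-p[:,1],-np.ones(len(p))]@T[:3,:3].T
    return T[:3,3]+d*(((P0-T[:3,3])@n)/(d@n))[:,None]
cnt=max(cv2.findContours(m.astype(np.uint8),cv2.RETR_EXTERNAL,cv2.CHAIN_APPROX_NONE)[0],key=len)
Q=proj(cnt)
ex=np.array([0,0,1])-n*n[2];ex/=np.linalg.norm(ex);ey=np.cross(n,ex)
q=np.c_[(Q-P0)@ex,(Q-P0)@ey].astype(np.float32);rc=cv2.minAreaRect(q)
print("mean",P0.round(4),"n",n.round(4),"tilt",np.degrees(np.arccos(n[2])).round(2),"ey",ey.round(4),"yaw",np.degrees(np.arctan2(ey[1],ey[0])),"rms",r.std().round(4))
print(rc,(P0+rc[0][0]*ex+rc[0][1]*ey).round(4))
for b in cv2.boxPoints(rc): print((P0+b[0]*ex+b[1]*ey).round(4))
# long edges: upper/lower lines by y-bins
for nm,f in(("hi",np.max),("lo",np.min)):
    xs=[(y,f(q[abs(q[:,1]-y)<.004,0])) for y in np.arange(-.07,.08,.01)]
    print(nm,np.polyfit(*np.array(xs).T,1))
for n_,lo,hi,z,sl in(("tin",0,0,.044,(40,90,295,342)),("spool",0,0,.058,(178,215,326,366))):
    S=W[sl[0]:sl[1],sl[2]:sl[3]].reshape(-1,3);S=S[abs(S[:,2]-z)<.006];print(n_,len(S),S.mean(0).round(3),np.ptp(S,0).round(3))
g=(abs(hsv[...,0].astype(int)-75)<15)&(W[...,2]<.03)&(W[...,0]>.4);print("mat",np.nanmedian(W[g][:,2]),np.nanpercentile(W[g],[1,99],axis=0).round(3))
B=(img.max(-1)<45)&(W[...,2]>.05)&(W[...,2]<.16);B[230:]=0
for s in((215,240),(340,372)):
    S=W[:,s[0]:s[1]][B[:,s[0]:s[1]]];print("jaw",len(S),np.percentile(S,[5,50,95],axis=0).round(3).tolist())
E
```

```text
[ 222  108  144   99 8762]
mean [ 0.5772 -0.2345  0.1164] n [-0.0608  0.414   0.9082] tilt 24.74 ey [0.9894 0.1452 0.    ] yaw 8.349775912477304 rms 0.0008
((-0.0009458102285861969, -0.0035440176725387573), (0.11004062741994858, 0.20090565085411072), 0.11830771714448929) [ 0.5736 -0.2341  0.116 ]
[ 0.6656 -0.1699  0.0929]
[ 0.4669 -0.1995  0.0931]
[ 0.4816 -0.2983  0.1391]
[ 0.6803 -0.2688  0.1389]
hi [-0.00190482  0.0537808 ]
lo [-0.00217883 -0.05570974]
tin 1258 [ 0.639 -0.1    0.043] [0.063 0.062 0.007]
spool 910 [ 0.674 -0.327  0.057] [0.065 0.063 0.007]
mat 0.0007680763165747173 [[ 0.402 -0.48  -0.002]
 [ 0.889  0.008  0.007]]
jaw 390 [[0.461, -0.267, 0.114], [0.471, -0.249, 0.123], [0.48, -0.229, 0.132]]
jaw 487 [[0.666, -0.327, 0.058], [0.676, -0.22, 0.122], [0.685, -0.199, 0.131]]
```

Request:
carry_out --plan '[[[-0.004,0.033,-0.004,0,0,0,1],[-0.008,0.066,-0.008,0,0,0,1],[-0.012,0.1,-0.012,0,0,0,1],[-0.016,0.133,-0.016,0,0,0,1],[-0.02,0.166,-0.02,0,0,0,1]]]'

```text
time_s: 1.82
eef_pos: [0.5057, -0.0725, 0.3333]
eef_rot: [-0.0, 0.748, 0.664, -0.0]
wrist_force: [0.1, 0.5, -1.1]
opening: 1.002
grasp_force: 0.0
```

Request:
carry_out --plan '[[[-0.004,0.033,-0.004,0,0,0,1],[-0.008,0.066,-0.008,0,0,0,1],[-0.012,0.1,-0.012,0,0,0,1],[-0.016,0.133,-0.016,0,0,0,1],[-0.02,0.166,-0.02,0,0,0,1]]]'

```text
time_s: 2.23
eef_pos: [0.4857, 0.0935, 0.3135]
eef_rot: [-0.0, 0.748, 0.664, -0.0]
wrist_force: [1.3, 0.6, -0.2]
opening: 0.998
grasp_force: 0.0
```

Request:
carry_out --plan '[[[0,0.033,-0.004,0,0,0.005,1],[0,0.066,-0.008,0,0,0.01,1],[0,0.1,-0.012,0,0,0.015,1],[0,0.133,-0.016,0,0,0.02,1],[0,0.16,-0.02,0,0,0.02,1]]]'

```text
time_s: 2.65
eef_pos: [0.4858, 0.2541, 0.2934]
eef_rot: [-0.0, 0.741, 0.671, -0.0]
wrist_force: [0.9, 0.6, 0.0]
opening: 1.003
grasp_force: 0.0
```

```bash
python3 - <<'E'
from h import *
o=get_obs();print(o["time_s"],o["eef_pos"],o["eef_rot"])
c=camera("wrist");c["W"]=W=cloud(c);pickle.dump(c,open("w2.pkl","wb"));save("w2",c["pixels"]);img=c["pixels"]
hsv=cv2.cvtColor(img,cv2.COLOR_RGB2HSV)
for nm,z0,z1,x0,x1 in(("bar",.055,.075,.45,.552),("top",.088,.106,.5,.8)):
    m=(W[...,2]>z0)&(W[...,2]<z1)&(W[...,0]>x0)&(W[...,0]<x1)&(W[...,1]>.1)&(W[...,1]<.45)&(hsv[...,1]<70)
    nl,lab,st,ce=cv2.connectedComponentsWithStats(m.astype(np.uint8))
    k=1+st[1:,4].argmax();P=W[lab==k]
    print(nm,st[k].tolist(),np.median(P,0).round(4),np.percentile(P,[2,98],axis=0).round(4).tolist(),cv2.minAreaRect(P[:,:2].astype(np.float32)))
    if nm=="bar":
        a=np.polyfit(P[:,1],P[:,0],1);print("line x=f(y)",a,np.degrees(np.arctan(a[0])), np.percentile(P[:,2],[50,90]))
E
```

```text
2.65 [0.48582185 0.25409679 0.29339542] [-2.62081704e-04  7.41011907e-01  6.71491818e-01 -1.55899204e-04]
bar [286, 115, 22, 85, 715] [0.53   0.2591 0.0642] [[0.52, 0.1974, 0.0603], [0.5497, 0.3178, 0.0665]] ((0.5391878485679626, 0.25633352994918823), (0.12863081693649292, 0.03305188566446304), 85.80477142333984)
line x=f(y) [0.05284925 0.51751576] 3.0252242961695184 [0.06419731 0.06584093]
top [322, 58, 170, 189, 14639] [0.6337 0.2857 0.0957] [[0.5767, 0.1213, 0.0938], [0.7693, 0.3731, 0.0974]] ((0.6760826706886292, 0.24335122108459473), (0.26096969842910767, 0.1966131329536438), 84.93934631347656)
```

View pics/w2.png

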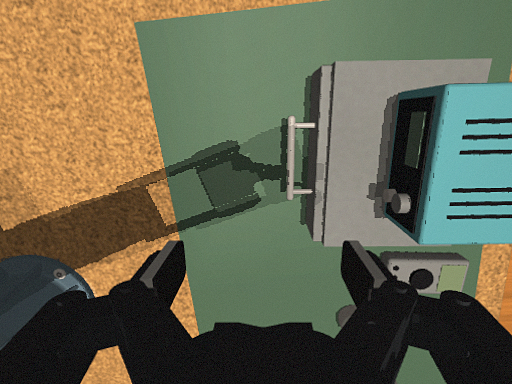

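The bar runs from about (291,120) to (291,198) in the image, so the handle is at about (0.529, 0.257) and the unit's yaw is -5.1°. I'll descend with the fingers partly closed.

Request:
carry_out --plan '[[[0.014,0.001,-0.03,0,0,0.01,0.31],[0.028,0.002,-0.06,0,0,0.01,0.31],[0.042,0.0025,-0.1,0,0,0.01,0.31],[0.042,0.0025,-0.135,0,0,0.01,0.31],[0.042,0.0025,-0.168,0,0,0.01,0.31]]]'

```text
time_s: 3.12
eef_pos: [0.5281, 0.254, 0.1232]
eef_rot: [-0.0, 0.738, 0.675, -0.001]
wrist_force: [0.4, -0.7, 0.2]
opening: 0.314
grasp_force: 0.0
```

```bash
python3 - <<'E'
from h import *
o=get_obs();print(o["time_s"],o["eef_pos"],o["eef_rot"],o["opening"])
c=camera("wrist");save("w3",c["pixels"][100:])
E
```

```text
3.1167 [0.52808759 0.25398973 0.12324704] [-3.66344319e-04  7.38105658e-01  6.74684583e-01 -7.85255054e-04] 0.3140189808869226
```

View pics/w3.png

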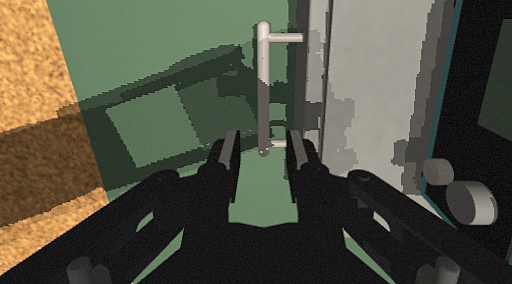

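The bar (264,25–155 in the crop) is centred between the fingers, so I'll descend and pinch.

Request:
carry_out --plan '[[[0,0.002,-0.03,0,0,0,0.31],[0,0.002,-0.055,0,0,0,0.31],[0,0.002,-0.077,0,0,0,0.31],[0,0.002,-0.077,0,0,0,0.1],[0,0.002,-0.077,0,0,0,0]]]'

```text
time_s: 3.58
eef_pos: [0.5277, 0.2562, 0.0488]
eef_rot: [-0.001, 0.738, 0.675, -0.001]
wrist_force: [1.1, 0.2, 1.4]
opening: 0.04
grasp_force: 0.0
```

Request:
carry_out --plan '[[[0,0,0,0,0,0,0],[0,0,0,0,0,0,0],[-0.003,0,0,0,0,0,0],[-0.01,0.001,0,0,0,0,0],[-0.02,0.002,0,0,0,0,0]]]'

```text
time_s: 4.0
eef_pos: [0.5088, 0.2587, 0.05]
eef_rot: [0.0, 0.738, 0.675, 0.001]
wrist_force: [0.5, 1.2, 0.3]
opening: 0.001
grasp_force: 0.0
```

```bash
python3 - <<'E'
from h import *
o=get_obs();print(o["time_s"],o["eef_pos"],o["opening"],o["grasp_force"],o["wrist_force"])
a=camera("wrist")["pixels"][84:];b=camera("side");W=cloud(b);p=b["pixels"]
pickle.dump((b,W),open("s4.pkl","wb"))
d=np.nansum((W-[.51,.257,.06])**2,2)+10*np.isnan(W[...,2]);v,u=np.unravel_index(d.argmin(),d.shape);print(u,v)
cr=p[max(v-70,0):v+70,max(u-70,0):u+70]
save("w4",np.hstack([cv2.resize(a,(400,300)),cv2.resize(cr,(400,300))]))
E
```

```text
4.0 [0.50883681 0.25870782 0.04998434] 0.0010986668432913474 0.0 [0.46435348 1.23386229 0.2573857 ]
219 290
```

View pics/w4.png

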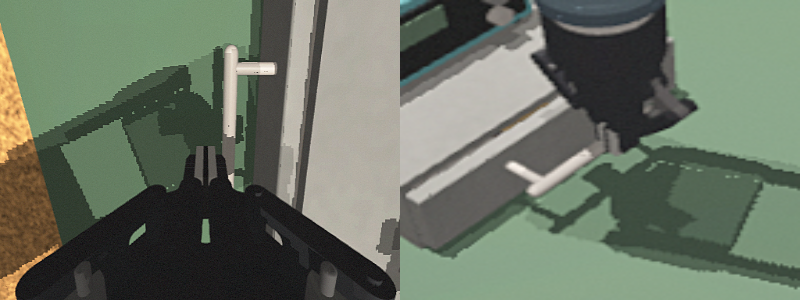

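```bash
python3 - <<'E'
from h import *
c=camera("wrist");W=cloud(c)
for v in range(265,345,6):
    print(v,[tuple(W[v,u].round(3)) for u in (258,270,294)])
E
```

```text
265 [(np.float64(0.506), np.float64(0.267), np.float64(0.117)), (np.float64(0.512), np.float64(0.27), np.float64(0.124)), (np.float64(0.522), np.float64(0.269), np.float64(0.122))]
271 [(np.float64(0.506), np.float64(0.265), np.float64(0.119)), (np.float64(0.512), np.float64(0.269), np.float64(0.126)), (np.float64(0.522), np.float64(0.269), np.float64(0.127))]
277 [(np.float64(0.506), np.float64(0.265), np.float64(0.124)), (np.float64(0.512), np.float64(0.27), np.float64(0.131)), (np.float64(0.521), np.float64(0.269), np.float64(0.131))]
283 [(np.float64(0.506), np.float64(0.264), np.float64(0.126)), (np.float64(0.512), np.float64(0.27), np.float64(0.135)), (np.float64(0.521), np.float64(0.269), np.float64(0.135))]
289 [(np.float64(0.506), np.float64(0.261), np.float64(0.126)), (np.float64(0.511), np.float64(0.267), np.float64(0.136)), (np.float64(0.52), np.float64(0.274), np.float64(0.145))]
295 [(np.float64(0.506), np.float64(0.258), np.float64(0.126)), (np.float64(0.511), np.float64(0.259), np.float64(0.129)), (np.float64(0.52), np.float64(0.273), np.float64(0.147))]
301 [(np.floa
[... 732 characters left out ...]
 np.float64(0.125), np.float64(-0.0)), (np.float64(0.511), np.float64(0.268), np.float64(0.155)), (np.float64(0.518), np.float64(0.275), np.float64(0.162))]
331 [(np.float64(0.507), np.float64(0.268), np.float64(0.157)), (np.float64(0.511), np.float64(0.269), np.float64(0.158)), (np.float64(0.518), np.float64(0.274), np.float64(0.163))]
337 [(np.float64(0.507), np.float64(0.269), np.float64(0.16)), (np.float64(0.511), np.float64(0.269), np.float64(0.16)), (np.float64(0.518), np.float64(0.273), np.float64(0.165))]
343 [(np.float64(0.507), np.float64(0.269), np.float64(0.162)), (np.float64(0.511), np.float64(0.269), np.float64(0.162)), (np.float64(0.517), np.float64(0.274), np.float64(0.168))]
```

```bash
python3 - <<'E'
from h import *
c=camera("wrist");W=cloud(c)
for v in list(range(222,266,3)):
    print(v,*[W[v,u].round(3).tolist() for u in (252,258,264,270,278,294)])
E
```

```text
222 [0.497, 0.239, 0.0] [0.502, 0.239, 0.001] [0.508, 0.238, 0.001] [0.513, 0.238, 0.001] [0.52, 0.237, 0.0] [0.529, 0.264, 0.065]
225 [0.497, 0.237, 0.002] [0.502, 0.236, 0.001] [0.507, 0.235, 0.001] [0.513, 0.235, 0.0] [0.52, 0.235, 0.001] [0.529, 0.261, 0.064]
228 [0.496, 0.234, 0.001] [0.502, 0.233, 0.001] [0.507, 0.233, 0.002] [0.513, 0.232, 0.001] [0.52, 0.231, 0.001] [0.529, 0.259, 0.065]
231 [0.504, 0.27, 0.087] [0.507, 0.269, 0.085] [0.51, 0.268, 0.085] [0.514, 0.268, 0.086] [0.52, 0.228, 0.0] [0.529, 0.257, 0.065]
234 [0.504, 0.269, 0.09] [0.507, 0.269, 0.09] [0.51, 0.269, 0.09] [0.513, 0.268, 0.09] [0.519, 0.226, 0.001] [0.529, 0.256, 0.066]
237 [0.504, 0.269, 0.094] [0.507, 0.269, 0.094] [0.51, 0.269, 0.094] [0.513, 0.269, 0.094] [0.519, 0.222, 0.0] [0.529, 0.253, 0.065]
240 [0.504, 0.269, 0.097] [0.507, 0.269, 0.097] [0.51, 0.268, 0.097] [0.513, 0.268, 0.097] [0.518, 0.264, 0.089] [0.528, 0.251, 0.066]
243 [0.504, 0.269, 0.1] [0.507, 0.269, 0.1] [0.51, 0.269, 0.101] [0.513, 0.269, 0.101] [0.517, 0.264, 0.093] [0.528, 0.249, 0.065]
246 [0.504, 0.269, 0.103] [0.507, 0.269,
[... 189 characters left out ...]
517, 0.264, 0.1] [0.528, 0.245, 0.067]
252 [0.504, 0.27, 0.111] [0.507, 0.269, 0.11] [0.51, 0.269, 0.111] [0.513, 0.268, 0.11] [0.517, 0.264, 0.103] [0.528, 0.243, 0.066]
255 [0.504, 0.269, 0.112] [0.507, 0.269, 0.113] [0.51, 0.269, 0.112] [0.513, 0.269, 0.113] [0.517, 0.264, 0.106] [0.528, 0.24, 0.065]
258 [0.505, 0.269, 0.116] [0.507, 0.269, 0.114] [0.51, 0.268, 0.115] [0.513, 0.269, 0.116] [0.517, 0.264, 0.108] [0.528, 0.238, 0.065]
261 [0.505, 0.269, 0.117] [nan, nan, nan] [0.51, 0.268, 0.116] [0.513, 0.269, 0.118] [0.516, 0.269, 0.12] [0.528, 0.236, 0.065]
264 [0.505, 0.27, 0.122] [0.507, 0.268, 0.118] [0.51, 0.267, 0.117] [0.513, 0.269, 0.122] [0.516, 0.27, 0.124] [0.527, 0.234, 0.066]
```

```bash
python3 - <<'E'
from h import *
b,W=pickle.load(open("s4.pkl","rb"))
m=(abs(W[...,0]-.509)<.04)&(abs(W[...,1]-.2585)<.014)&(W[...,2]>.03)&(W[...,2]<.2)&(b["pixels"].max(-1)<140)
P=W[m];P=P[P[:,2].argsort()];print(len(P));print(P[:60:4].round(3))
E
```

```text
511
[[0.527 0.261 0.059]
 [0.525 0.266 0.062]
 [0.527 0.263 0.063]
 [0.534 0.261 0.064]
 [0.526 0.257 0.065]
 [0.528 0.262 0.066]
 [0.528 0.258 0.067]
 [0.5   0.267 0.084]
 [0.504 0.271 0.086]
 [0.5   0.267 0.088]
 [0.494 0.259 0.089]
 [0.5   0.267 0.091]
 [0.493 0.257 0.091]
 [0.509 0.271 0.091]
 [0.495 0.257 0.093]]
```

The clouds from both cameras put the real fingertips about 35 mm higher than the reported TCP, so the fingers closed above the bar. I'll open them, move back over the bar and go 40 mm lower.

Request:
carry_out --plan '[[[0,0,0.03,0,0,0,0.1],[0,0,0.03,0,0,0,0.31],[0.02,-0.002,0.03,0,0,0,0.31],[0.02,-0.002,0.03,0,0,0,0.31],[0.02,-0.002,0.015,0,0,0,0.31]]]'

```text
time_s: 4.62
eef_pos: [0.5321, 0.2571, 0.0671]
eef_rot: [0.002, 0.738, 0.675, 0.003]
wrist_force: [1.0, 0.0, 0.5]
opening: 0.309
grasp_force: 0.0
```

Request:
carry_out --plan '[[[0,0,-0.02,0,0,0,0.31],[0,0,-0.036,0,0,0,0.31],[0,0,-0.05,0,0,0,0.31],[0,0,-0.055,0,0,0,0.31],[0,0,-0.055,0,0,0,0]]]'

```text
time_s: 5.03
eef_pos: [0.5292, 0.2566, 0.0096]
eef_rot: [0.0, 0.738, 0.675, 0.0]
wrist_force: [0.2, -0.2, -0.6]
opening: 0.183
grasp_force: 0.0
```

Request:
carry_out --plan '[[[0,0,0,0,0,0,0],[0,0,0,0,0,0,0],[0,0,0,0,0,0,0],[0,0,0,0,0,0,0],[-0.001,0,0,0,0,0,0]]]'

```text
time_s: 5.45
eef_pos: [0.5283, 0.2568, 0.0097]
eef_rot: [0.0, 0.738, 0.675, 0.001]
wrist_force: [1.6, 0.5, 3.0]
opening: 0.102
grasp_force: 58.6
```

Request:
carry_out --plan '[[[-0.01,0.001,0,0,0,0,0],[-0.025,0.002,0,0,0,0,0],[-0.045,0.004,0,0,0,0,0],[-0.065,0.006,0,0,0,0,0],[-0.085,0.0075,0,0,0,0,0]]]'

```text
time_s: 5.87
eef_pos: [0.4427, 0.2643, 0.0096]
eef_rot: [0.001, 0.738, 0.675, 0.001]
wrist_force: [2.5, 1.0, 3.3]
opening: 0.101
grasp_force: 60.7
```

Request:
carry_out --plan '[[[-0.02,0.002,0,0,0,0,0],[-0.04,0.0035,0,0,0,0,0],[-0.058,0.005,0,0,0,0,0],[-0.066,0.006,0,0,0,0,0],[-0.066,0.006,0,0,0,0,0]]]'

```text
time_s: 6.28
eef_pos: [0.3747, 0.2704, 0.0096]
eef_rot: [-0.0, 0.737, 0.675, -0.0]
wrist_force: [-1.4, -0.3, 5.1]
opening: 0.107
grasp_force: 61.0
```

Request:
carry_out --plan '[[[0,0,0,0,0,0,0.15],[0,0,0,0,0,0,0.3],[0,0,0,0,0,0,0.3],[0,0,0.03,0,0,0,0.31],[0,0,0.07,0,0,0,0.31]]]'

```text
time_s: 6.7
eef_pos: [0.3732, 0.2685, 0.0762]
eef_rot: [-0.002, 0.738, 0.675, -0.004]
wrist_force: [2.0, 0.3, 0.1]
opening: 0.314
grasp_force: 0.0
```

Request:
carry_out --plan '[[[0,0,0.04,0,0,0.1,0.5],[0,0,0.08,0,0,0.22,1],[0,0,0.12,0,0,0.34,1],[0,0,0.16,0,0,0.46,1],[0,0,0.18,0,0,0.58,1]]]'

```text
time_s: 7.12
eef_pos: [0.3784, 0.2707, 0.2643]
eef_rot: [0.002, 0.512, 0.859, 0.003]
wrist_force: [0.8, 0.1, 0.0]
opening: 0.988
grasp_force: 0.0
```

```bash
python3 - <<'E'
from h import *
o=get_obs();print(o["time_s"],o["eef_pos"],o["eef_rot"],o["opening"])
c=camera("wrist");c["W"]=cloud(c);pickle.dump(c,open("w5.pkl","wb"));save("w5",c["pixels"])
b=camera("scene");b["W"]=cloud(b);pickle.dump(b,open("sc5.pkl","wb"))
E
```

```text
7.1167 [0.37843109 0.27065293 0.26425735] [0.00215236 0.51164305 0.85919117 0.00269888] 0.9878838329543146
```

View pics/w5.png

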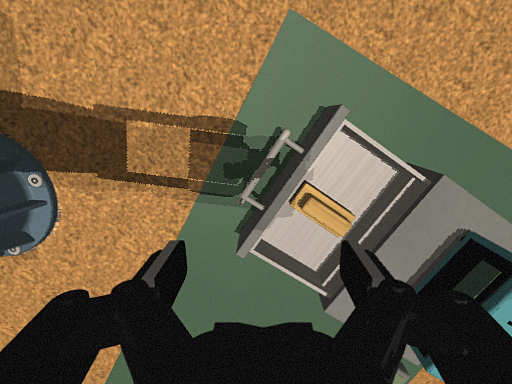

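The drawer is open about 0.15 m, and the block lies at (322,208) with its ridge clear. I'll measure the ridge.

```bash
python3 - <<'E'
from h import *
for f in("w5.pkl","sc5.pkl"):
    c=pickle.load(open(f,"rb"));W=c["W"];img=c["pixels"];hsv=cv2.cvtColor(img,cv2.COLOR_RGB2HSV)
    m=(hsv[...,0]>8)&(hsv[...,0]<30)&(hsv[...,1]>70)&(W[...,0]>.38)&(W[...,0]<.62)&(W[...,1]>.13)&(W[...,1]<.36)&(W[...,2]>.025)&(W[...,2]<.09)
    nl,lab,st,ce=cv2.connectedComponentsWithStats(m.astype(np.uint8));k=1+st[1:,4].argmax();P=W[lab==k];print(f,len(P),st[k].tolist())
    print("all",cv2.minAreaRect(P[:,:2].astype(np.float32)))
    R=P[P[:,2]>.068];r=cv2.minAreaRect(R[:,:2].astype(np.float32));print("ridge",len(R),np.median(R[:,2]).round(4),r)
    L=P[(P[:,2]<.055)&(P[:,2]>.038)];print("back",len(L),np.median(L[:,2]) if len(L) else 0,cv2.minAreaRect(L[:,:2].astype(np.float32)))
E
```

```text
w5.pkl 1745 [290, 182, 65, 55, 1745]
all ((0.49735382199287415, 0.25155317783355713), (0.0436764620244503, 0.09958124905824661), 83.91732788085938)
ridge 870 0.073 ((0.4973289966583252, 0.2515101134777069), (0.025921350345015526, 0.07893585413694382), 83.87136840820312)
back 746 0.0451874144065694 ((0.4973566234111786, 0.25155138969421387), (0.04366447404026985, 0.09958325326442719), 83.92937469482422)
sc5.pkl 445 [222, 117, 32, 23, 445]
all ((0.49857112765312195, 0.24695774912834167), (0.04893156886100769, 0.10102025419473648), 88.75003814697266)
ridge 132 0.0715 ((0.49814373254776, 0.2491987943649292), (0.027443433180451393, 0.07980185747146606), 84.97232055664062)
back 188 0.0445042603482807 ((0.49857112765312195, 0.24695774912834167), (0.04893156886100769, 0.10102025419473648), 88.75003814697266)
```

Request:
carry_out --plan '[[[0.015,-0.002,-0.01,0,0,0.12,1],[0.03,-0.004,-0.02,0,0,0.24,1],[0.045,-0.007,-0.03,0,0,0.36,1],[0.06,-0.01,-0.04,0,0,0.48,1],[0.075,-0.0115,-0.05,0,0,0.6,1]]]'

```text
time_s: 7.63
eef_pos: [0.4514, 0.2578, 0.2066]
eef_rot: [-0.001, 0.236, 0.972, -0.001]
wrist_force: [0.2, 0.4, 0.4]
opening: 1.001
grasp_force: 0.0
```

Request:
carry_out --plan '[[[0.015,-0.002,-0.02,0,0,0.12,1],[0.03,-0.004,-0.04,0,0,0.24,1],[0.046,-0.007,-0.06,0,0,0.368,1],[0.046,-0.007,-0.08,0,0,0.368,1],[0.046,-0.007,-0.08,0,0,0.368,1]]]'

```text
time_s: 8.05
eef_pos: [0.4941, 0.2499, 0.1226]
eef_rot: [-0.005, 0.057, 0.998, -0.002]
wrist_force: [-1.3, 0.3, 0.0]
opening: 1.001
grasp_force: 0.0
```

```bash
python3 - <<'E'
from h import *
o=get_obs();print(o["time_s"],o["eef_pos"],o["eef_rot"],o["opening"]);r=o["eef_rot"];print(np.degrees(2*np.arctan2(r[2],r[1]))-90)
c=camera("wrist");c["W"]=W=cloud(c);save("w6",c["pixels"])
hsv=cv2.cvtColor(c["pixels"],cv2.COLOR_RGB2HSV)
m=(hsv[...,0]>8)&(hsv[...,0]<30)&(hsv[...,1]>70)&(W[...,0]>.38)&(W[...,0]<.62)&(W[...,1]>.13)&(W[...,1]<.36)&(W[...,2]>.068)&(W[...,2]<.085)
print(m.sum(),cv2.minAreaRect(W[m][:,:2].astype(np.float32)),np.median(W[m],0))
E
```

```text
8.05 [0.49409148 0.24985875 0.1226293 ] [-0.00500985  0.05732831  0.99834142 -0.00166588] 1.0012611480696842
83.42696456153783
2419 ((0.49801158905029297, 0.2509959936141968), (0.02572055533528328, 0.07912622392177582), 84.48860168457031) [0.49487796 0.25153243 0.07310051]
```

View pics/w6.png

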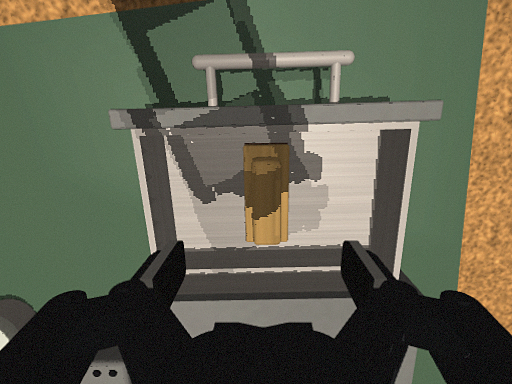

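The ridge is at (266,200), centred between the fingers. I'll descend.

Request:
carry_out --plan '[[[0.001,0,-0.03,0,0,0.008,1],[0.001,0,-0.055,0,0,0.01,0.75],[0.001,0,-0.075,0,0,0.01,0.6],[0.001,0,-0.09,0,0,0.01,0.6],[0.001,0,-0.09,0,0,0.01,0.6]]]'

```text
time_s: 8.52
eef_pos: [0.4958, 0.2511, 0.0364]
eef_rot: [-0.003, 0.052, 0.999, -0.001]
wrist_force: [-0.9, -0.7, -0.6]
opening: 0.602
grasp_force: 0.0
```

Request:
carry_out --plan '[[[0.001,0,-0.012,0,0,0,0.6],[0.001,0,-0.022,0,0,0,0.6],[0.001,0,-0.022,0,0,0,0.6],[0.001,0,-0.022,0,0,0,0.4],[0.001,0,-0.022,0,0,0,0]]]'

```text
time_s: 8.93
eef_pos: [0.5, 0.2517, 0.0176]
eef_rot: [0.0, 0.051, 0.999, 0.0]
wrist_force: [-0.6, 0.9, -0.7]
opening: 0.329
grasp_force: 0.0
```

Request:
carry_out --plan '[[[0,0,0,0,0,0,0],[0,0,0,0,0,0,0],[0,0,0,0,0,0,0],[0,0,0,0,0,0,0],[0,0,0,0,0,0,0]]]'

```text
time_s: 9.35
eef_pos: [0.5, 0.2517, 0.0174]
eef_rot: [0.001, 0.051, 0.999, 0.0]
wrist_force: [1.0, 1.2, 1.0]
opening: 0.289
grasp_force: 61.6
```

Request:
carry_out --plan '[[[0,0,0.015,0,0,0,0],[0,0,0.05,0,0,0,0],[0,0,0.09,0,0,0,0],[0,0,0.13,0,0,0,0],[0,0,0.17,0,0,0,0]]]'

```text
time_s: 9.77
eef_pos: [0.4984, 0.2513, 0.1879]
eef_rot: [-0.001, 0.051, 0.999, -0.0]
wrist_force: [1.0, 0.9, -2.4]
opening: 0.292
grasp_force: 61.0
```

Request:
carry_out --plan '[[[0,-0.02,0.03,0,0,-0.08,0],[0.01,-0.05,0.04,0,0,-0.17,0],[0.02,-0.08,0.05,0,0,-0.26,0],[0.03,-0.11,0.05,0,0,-0.35,0],[0.04,-0.14,0.05,0,0,-0.44,0]]]'

```text
time_s: 10.18
eef_pos: [0.5397, 0.1104, 0.2376]
eef_rot: [0.0, 0.269, 0.963, 0.0]
wrist_force: [0.7, 0.3, -1.8]
opening: 0.292
grasp_force: 61.1
```

Request:
carry_out --plan '[[[0.008,-0.03,0,0,0,-0.08,0],[0.016,-0.06,0,0,0,-0.17,0],[0.025,-0.09,0,0,0,-0.26,0],[0.033,-0.12,0,0,0,-0.35,0],[0.04,-0.15,0,0,0,-0.44,0]]]'

```text
time_s: 10.6
eef_pos: [0.5792, -0.0398, 0.2362]
eef_rot: [-0.001, 0.473, 0.881, -0.0]
wrist_force: [0.3, 0.5, -2.3]
opening: 0.29
grasp_force: 61.1
```

Request:
carry_out --plan '[[[0.008,-0.03,0,0,0,-0.08,0],[0.016,-0.06,0,0,0,-0.17,0],[0.025,-0.09,0,0,0,-0.26,0],[0.033,-0.12,0,0,0,-0.35,0],[0.043,-0.155,0,0,0,-0.44,0]]]'

```text
time_s: 11.02
eef_pos: [0.622, -0.194, 0.236]
eef_rot: [-0.001, 0.654, 0.757, -0.0]
wrist_force: [0.4, 0.4, -2.6]
opening: 0.294
grasp_force: 61.1
```

Request:
carry_out --plan '[[[0,0,0,-0.1,-0.015,0,0],[0,0,0,-0.2,-0.03,0,0],[0,0,0,-0.31,-0.046,0,0],[0,0,0,-0.427,-0.063,0,0],[0,0,0,-0.427,-0.063,0,0]]]'

```text
time_s: 11.43
eef_pos: [0.6208, -0.1894, 0.2338]
eef_rot: [0.161, 0.635, 0.742, -0.142]
wrist_force: [-0.7, 0.5, -2.8]
opening: 0.295
grasp_force: 61.2
```

```bash
python3 - <<'E'
from h import *
from scipy.spatial.transform import Rotation as R
o=get_obs();print(o["time_s"],o["eef_pos"],o["eef_rot"],o["opening"],o["grasp_force"],o["wrist_force"])
print(R.from_quat(o["eef_rot"],scalar_first=True).as_matrix().round(3))
d={}
for n in("wrist","scene","side"):
    c=camera(n);c["W"]=cloud(c);d[n]=c
pickle.dump((o,d),open("d7.pkl","wb"))
save("w7",np.hstack([cv2.resize(d["wrist"]["pixels"],(400,300)),d["scene"]["pixels"][180:330,100:300].repeat(2,0).repeat(2,1)]))
E
```

```text
11.4333 [ 0.62079205 -0.18943105  0.23376269] [ 0.16116893  0.63539531  0.7417249  -0.14192093] 0.2950828364949745 61.24101519584656 [-0.67371799  0.53885895 -2.82455609]
[[-0.141  0.988  0.059]
 [ 0.897  0.152 -0.415]
 [-0.419 -0.006 -0.908]]
```

View pics/w7.png

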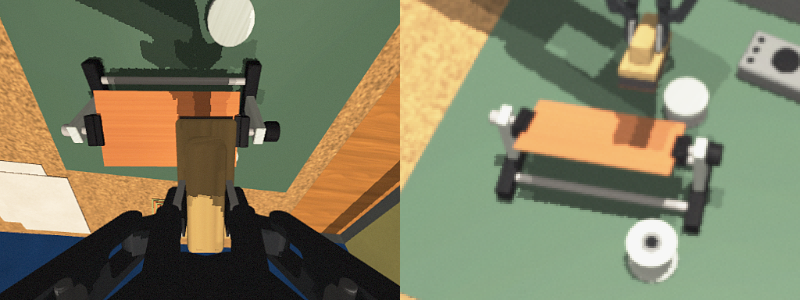

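The wrist view shows the block in the hand at about (205,185), aligned square with the copper (105–240, 92–165). I'll measure the block against the board.

```bash
cat > blk.py <<'E'
from h import *
from scipy.spatial.transform import Rotation as R
n0=np.array([-.0608,.414,.9082]);n0/=np.linalg.norm(n0);ey=np.array([.9894,.1452,0])
ey/=np.linalg.norm(ey);ex=np.cross(ey,n0);C=np.array([.5736,-.2341,.1165])
B=np.stack([ex,ey,n0],1)
def loc(W): return (W-C)@B
E
python3 - <<'E'
from blk import *
o,d=pickle.load(open("d7.pkl","rb"))
e=o["eef_pos"];print("eef in board",loc(e).round(4))
T=R.from_quat(o["eef_rot"],scalar_first=True).as_matrix();print("tool in board axes",(B.T@T).round(3).tolist())
for n in d:
    c=d[n];W=c["W"];L=loc(W);hsv=cv2.cvtColor(c["pixels"],cv2.COLOR_RGB2HSV)
    cop=(hsv[...,0]<14)&(hsv[...,1]>110)&(abs(L[...,2])<.012)&(abs(L[...,0])<.056)&(abs(L[...,1])<.09)
    if cop.sum()>50:
        P=L[cop];A=np.c_[P[:,:2],np.ones(len(P))];s=np.linalg.lstsq(A,P[:,2],rcond=None)[0];print(n,"copper",cop.sum(),np.median(P,0).round(4),"plane",s.round(4))
    w=(hsv[...,0]>=12)&(hsv[...,0]<30)&(hsv[...,1]>60)&(L[...,2]>.1)&(L[...,2]<.21)&(abs(L[...,0])<.1)&(abs(L[...,1]-.05)<.06)
    P=L[w];print(n,"wood",len(P))
    if len(P)>50:
        h=np.histogram(P[:,2],bins=np.arange(.1,.212,.004));print(h[0].tolist())
        top=P[P[:,2]>np.percentile(P[:,2],97)-.005]
        A=np.c_[top[:,:2],np.ones(len(top))];s=np.linalg.lstsq(A,top[:,2],rcond=None)[0]
        print(" top",len(top),np.median(top,0).round(4),"slopes",s.round(4),cv2.minAreaRect(top[:,:2].astype(np.float32)))
        print(" all rect",cv2.minAreaRect(P[:,:2].astype(np.float32)))
E
```

```text
eef in board [0.0152 0.0532 0.1221]
tool in board axes [[-1.0, -0.009, 0.001], [-0.009, 1.0, -0.002], [-0.001, -0.002, -1.0]]
wrist copper 10904 [-0.019  -0.0265 -0.0004] plane [-0.0013 -0.0004 -0.0004]
wrist wood 10920
[0, 0, 0, 0, 0, 33, 23, 0, 0, 35, 68, 319, 2649, 57, 80, 92, 102, 106, 1216, 5763, 13, 15, 25, 46, 89, 63, 84]
 top 352 [0.004  0.0681 0.2012] slopes [-0.1063 -0.0005  0.2019] ((0.014456033706665039, 0.054444555193185806), (0.025704141706228256, 0.09605223685503006), 0.028176534920930862)
 all rect ((0.012151224538683891, 0.05450427532196045), (0.10372454673051834, 0.09111252427101135), 36.26194763183594)
scene copper 410 [-0.0214  0.0456 -0.0011] plane [ 0.0342 -0.0018 -0.0004]
scene wood 543
[0, 0, 0, 0, 0, 13, 13, 7, 11, 22, 38, 97, 60, 21, 19, 24, 18, 24, 89, 85, 1, 0, 0, 0, 0, 0, 1]
 top 175 [0.0234 0.0538 0.176 ] slopes [-0.0126  0.0561  0.1733] ((0.01588667929172516, 0.054144151508808136), (0.07936365902423859, 0.025319553911685944), 1.6196075677871704)
 all rect ((0.018243826925754547, 0.05595582723617554), (0.045412372797727585, 0.09836786240339279), 86.80500030517578)
side copper 385 [-0.0249  0.0369  0.0006] plane [0.0001 0.0049 0.0003]
side wood 560
[0, 0, 0, 0, 0, 7, 7, 0, 13, 17, 29, 53, 114, 26, 15, 17, 25, 16, 47, 146, 12, 1, 0, 1, 3, 2, 9]
 top 168 [0.0005 0.054  0.1781] slopes [ 0.0753 -0.4621  0.2045] ((0.005890475120395422, 0.050846971571445465), (0.057707298547029495, 0.06336520612239838), 42.403038024902344)
 all rect ((0.004761189222335815, 0.05062491074204445), (0.08647441864013672, 0.07859378308057785), 24.457290649414062)
```

```bash
cat >> blk.py <<'E'
def ridge(c,z0,z1,yc):
    L=loc(c["W"]);hsv=cv2.cvtColor(c["pixels"],cv2.COLOR_RGB2HSV)
    w=(hsv[...,0]>=10)&(hsv[...,0]<32)&(hsv[...,1]>60)&(L[...,2]>z0)&(L[...,2]<z1)&(abs(L[...,0])<.1)&(abs(L[...,1]-yc)<.04)
    nl,lab,st,_=cv2.connectedComponentsWithStats(w.astype(np.uint8));P=L[lab==1+st[1:,4].argmax()]
    A=np.c_[P[:,:2],np.ones(len(P))];s=np.linalg.lstsq(A,P[:,2],rcond=None)[0]
    print(len(P),"z med",np.median(P[:,2]).round(4),"slopes",s[:2].round(4),"rect",cv2.minAreaRect(P[:,:2].astype(np.float32)))
E
python3 - <<'E'
from blk import *
o,d=pickle.load(open("d7.pkl","rb"))
for n in("wrist","scene"):
    ridge(d[n],.172,.183,.053);ridge(d[n],.142,.153,.053)
E
```

```text
6966 z med 0.1768 slopes [0.0052 0.0026] rect ((0.012247271835803986, 0.05425240844488144), (0.0792359933257103, 0.026046978309750557), 0.427032470703125)
2957 z med 0.1489 slopes [0.0124 0.0023] rect ((-0.011889101937413216, 0.054079145193099976), (0.05061827227473259, 0.04410131275653839), 0.594278872013092)
175 z med 0.176 slopes [-0.0122  0.0052] rect ((0.015892453491687775, 0.053940024226903915), (0.07936365902423859, 0.02491113729774952), 1.6196075677871704)
180 z med 0.1473 slopes [-0.0032 -0.0058] rect ((0.01841793954372406, 0.054310765117406845), (0.043928150087594986, 0.09648265689611435), 89.61396026611328)
```

Request:
carry_out --plan '[[[0.002,-0.007,-0.021,0,0,0,0],[0.004,-0.014,-0.045,0,0,0,0],[0.006,-0.022,-0.07,0,0,0,0],[0.008,-0.03,-0.092,0,0,0,0],[0.009,-0.035,-0.107,0,0,0,0]]]'

```text
time_s: 12.0
eef_pos: [0.6305, -0.2305, 0.1276]
eef_rot: [0.16, 0.639, 0.739, -0.14]
wrist_force: [-1.0, -0.3, -2.2]
opening: 0.287
grasp_force: 61.2
```

Request:
carry_out --plan '[[[0,0,0,0,0,0,0],[0,0,0,0,0,0,0],[0,0,0,0,0,0,0],[0,0,0,0,0,0,0],[0,0,0,0,0,0,0]]]'

```text
time_s: 12.42
eef_pos: [0.6326, -0.2286, 0.132]
eef_rot: [0.163, 0.637, 0.74, -0.14]
wrist_force: [0.1, 0.4, -2.0]
opening: 0.291
grasp_force: 61.1
```

```bash
python3 - <<'E'
from blk import *
o=get_obs();print(o["time_s"],loc(o["eef_pos"]).round(4),"F board",(B.T@o["wrist_force"]).round(2),o["torque"])
T=R.from_quat(o["eef_rot"],scalar_first=True).as_matrix();print((B.T@T).round(4).tolist())
c=camera("wrist");c["W"]=cloud(c);pickle.dump(c,open("w8.pkl","wb"))
ridge(c,.058,.075,.058);ridge(c,.032,.045,.058)
L=loc(c["W"]);hsv=cv2.cvtColor(c["pixels"],cv2.COLOR_RGB2HSV)
cop=(hsv[...,0]<14)&(hsv[...,1]>110)&(abs(L[...,2])<.01)&(abs(L[...,0])<.05)&(L[...,1]<.02)&(L[...,1]>-.09)
print(cop.sum(),np.median(L[cop],0),np.linalg.lstsq(np.c_[L[cop][:,:2],np.ones(cop.sum())],L[cop][:,2],rcond=None)[0].round(4))
E
```

```text
12.4167 [0.0093 0.0591 0.0128] F board [-1.16  0.13 -1.63] [ 0.37348495  0.05157481 -0.03632289]
[[-1.0, -0.0022, 0.001], [-0.0022, 1.0, 0.0028], [-0.001, 0.0027, -1.0]]
7099 z med 0.0675 slopes [0.013  0.0073] rect ((0.00650981068611145, 0.06025727838277817), (0.02697492018342018, 0.07929987460374832), 89.69257354736328)
2978 z med 0.0396 slopes [0.0118 0.0067] rect ((-0.017868129536509514, 0.06006842851638794), (0.05034727230668068, 0.04417604207992554), 0.24828553199768066)
17069 [-0.00597941 -0.03980233 -0.00040091] [-0.0015  0.0003 -0.0004]
```

Request:
carry_out --plan '[[[-0.002,0.003,-0.005,0,0,0,0],[-0.003,0.002,-0.01,0,0,0,0],[-0.003,0,-0.014,0,0,0,0],[-0.003,-0.0006,-0.016,0,0,0,0],[-0.003,-0.0006,-0.016,0,0,0,0]]]'

```text
time_s: 12.88
eef_pos: [0.6283, -0.2286, 0.1134]
eef_rot: [0.161, 0.637, 0.74, -0.14]
wrist_force: [-1.9, 4.3, 0.6]
opening: 0.294
grasp_force: 61.9
```

Request:
carry_out --plan '[[[0,0,0,0,0,0,0],[0,0,0,0,0,0,0],[0,0,0,0,0,0,0],[0,0,0,0,0,0,0],[0,0,0,0,0,0,0]]]'

```text
time_s: 13.3
eef_pos: [0.6285, -0.2289, 0.114]
eef_rot: [0.162, 0.637, 0.74, -0.14]
wrist_force: [-1.9, 4.1, 0.5]
opening: 0.288
grasp_force: 61.8
```

```bash
cat > chk.py <<'E'
from blk import *
o=get_obs();print(o["time_s"],"eef",loc(o["eef_pos"]).round(4),"F board",(B.T@o["wrist_force"]).round(2),o["torque"].round(2))
T=R.from_quat(o["eef_rot"],scalar_first=True).as_matrix();print((B.T@T).round(4).tolist())
c=camera("wrist");c["W"]=cloud(c)
yc=loc(o["eef_pos"])[1]
ridge(c,.042,.06,yc);ridge(c,.016,.03,yc)
E
python3 chk.py
```

```text
13.3 eef [ 0.0015  0.0551 -0.0034] F board [-3.75 -1.28  2.23] [ 0.78  0.27 -0.09]
[[-1.0, -0.0032, -0.0002], [-0.0032, 1.0, 0.0003], [0.0002, 0.0003, -1.0]]
7102 z med 0.0513 slopes [0.0107 0.0056] rect ((-0.0012152940034866333, 0.05639898404479027), (0.07954387366771698, 0.02676423452794552), 0.1835378259420395)
3000 z med 0.0235 slopes [0.0083 0.0042] rect ((-0.025789735838770866, 0.05601384490728378), (0.05013172701001167, 0.0441565178334713), 0.14008119702339172)
```

The squeeze is about 3.2 mm and the block is centred (x = -1 mm, y = +56 mm). I'll press slightly more and start the stroke.

Request:
carry_out --plan '[[[0,-0.0003,-0.0007,0,0,0,0],[-0.004,-0.0009,-0.0007,0,0,0,0],[-0.011,-0.0019,-0.0007,0,0,0,0],[-0.018,-0.003,-0.0007,0,0,0,0],[-0.026,-0.0041,-0.0007,0,0,0,0]]]'

```text
time_s: 13.77
eef_pos: [0.6027, -0.2336, 0.1141]
eef_rot: [0.163, 0.637, 0.74, -0.14]
wrist_force: [3.2, 2.4, 2.5]
opening: 0.291
grasp_force: 61.8
```

```bash
python3 chk.py
```

```text
13.7667 eef [ 0.0024  0.0289 -0.0038] F board [-0.68  3.52  3.09] [ 0.41 -0.49  0.18]
[[-1.0, -0.0029, 0.0011], [-0.0029, 1.0, 0.0022], [-0.0011, 0.0022, -1.0]]
7077 z med 0.051 slopes [0.0112 0.0086] rect ((-0.00044049695134162903, 0.030159879475831985), (0.07917489856481552, 0.027018917724490166), 0.3499464988708496)
3004 z med 0.0231 slopes [0.0075 0.0051] rect ((-0.025026455521583557, 0.029929522424936295), (0.049818750470876694, 0.04429132118821144), 0.33128735423088074)
```

Request:
carry_out --plan '[[[-0.008,-0.0012,0,0,0,0,0],[-0.016,-0.0024,0,0,0,0,0],[-0.024,-0.0035,0,0,0,0,0],[-0.032,-0.0047,0,0,0,0,0],[-0.04,-0.0059,0,0,0,0,0]]]'

```text
time_s: 14.23
eef_pos: [0.5617, -0.2391, 0.1133]
eef_rot: [0.162, 0.637, 0.74, -0.14]
wrist_force: [2.9, 3.1, 2.3]
opening: 0.289
grasp_force: 61.8
```

```bash
python3 chk.py
```

```text
14.2333 eef [ 0.0016 -0.0125 -0.0042] F board [-1.4   3.34  3.23] [ 0.48 -0.5   0.23]
[[-1.0, -0.0032, -0.0001], [-0.0032, 1.0, 0.0005], [0.0001, 0.0005, -1.0]]
7074 z med 0.0506 slopes [0.0107 0.0084] rect ((-0.0011694133281707764, -0.011295267380774021), (0.027058249339461327, 0.07933279126882553), 89.56433868408203)
3017 z med 0.0227 slopes [0.0088 0.006 ] rect ((-0.025541622191667557, -0.011506140232086182), (0.05023488774895668, 0.04426899552345276), 0.13795554637908936)
```

Request:
carry_out --plan '[[[-0.009,-0.0013,0,0,0,0,0],[-0.018,-0.0026,0,0,0,0,0],[-0.027,-0.004,0,0,0,0,0],[-0.036,-0.0053,0,0,0,0,0],[-0.0445,-0.0065,0,0,0,0,0]]]'

```text
time_s: 14.7
eef_pos: [0.517, -0.2456, 0.1132]
eef_rot: [0.162, 0.637, 0.74, -0.14]
wrist_force: [2.6, 1.9, 1.8]
opening: 0.292
grasp_force: 61.8
```

Request:
carry_out --plan '[[[0,0,0,0,0,0,0],[0,0,0,0,0,0,0],[0,0,0,0,0,0,0],[0,0,0,0,0,0,0],[0,0,0,0,0,0,0]]]'

```text
time_s: 15.12
eef_pos: [0.5173, -0.2454, 0.1127]
eef_rot: [0.161, 0.637, 0.74, -0.141]
wrist_force: [-3.8, 0.5, 2.9]
opening: 0.291
grasp_force: 61.9
```

```bash
python3 chk.py; python3 - <<'E'
from h import *
c=pickle.load(open("c0.pkl","rb"))
E
```

```text
15.1167 eef [ 0.0011 -0.0574 -0.0047] F board [ 0.26 -3.66  3.05] [ 0.18  0.73 -0.35]
[[-1.0, -0.0036, -0.001], [-0.0036, 1.0, -0.0016], [0.001, -0.0017, -1.0]]
7072 z med 0.05 slopes [0.0096 0.0043] rect ((-0.001589212566614151, -0.05590936914086342), (0.07945797592401505, 0.026872672140598297), 0.14902156591415405)
3019 z med 0.0222 slopes [0.0094 0.0016] rect ((-0.026596948504447937, -0.05645865947008133), (0.04418957978487015, 0.04897230863571167), 89.95330047607422)
```

The stroke is complete (y = -56 mm, still pressed). I'll lift square off the copper, level the block and carry it to free mat at about (0.46, -0.03).

Request:
carry_out --plan '[[[-0.001,0.008,0.018,0,0,0,0],[-0.003,0.02,0.044,0,0,0,0],[-0.004,0.03,0.066,0,0,0,0],[-0.006,0.04,0.088,0,0,0,0],[-0.007,0.05,0.11,0,0,0,0]]]'

```text
time_s: 15.58
eef_pos: [0.5112, -0.1948, 0.2236]
eef_rot: [0.162, 0.637, 0.74, -0.14]
wrist_force: [0.3, -0.3, -2.5]
opening: 0.287
grasp_force: 61.1
```

Request:
carry_out --plan '[[[-0.005,0.02,0,0.1,0.015,0,0],[-0.01,0.04,0,0.2,0.03,0,0],[-0.02,0.07,0,0.31,0.046,0,0],[-0.03,0.1,0,0.427,0.063,0,0],[-0.035,0.13,0,0.427,0.063,0,0]]]'

```text
time_s: 16.0
eef_pos: [0.4767, -0.0677, 0.2236]
eef_rot: [-0.001, 0.654, 0.756, 0.002]
wrist_force: [0.7, -0.5, -2.6]
opening: 0.294
grasp_force: 61.2
```

Request:
carry_out --plan '[[[-0.01,0.02,-0.02,0,0,0,0],[-0.015,0.035,-0.055,0,0,0,0],[-0.015,0.035,-0.09,0,0,0,0],[-0.015,0.035,-0.12,0,0,0,0],[-0.015,0.035,-0.14,0,0,0,0]]]'

```text
time_s: 16.42
eef_pos: [0.4595, -0.0296, 0.08]
eef_rot: [-0.001, 0.652, 0.758, -0.0]
wrist_force: [0.2, 0.6, -2.8]
opening: 0.294
grasp_force: 61.1
```

Request:
carry_out --plan '[[[0,0,-0.02,0,0,0,0],[0,0,-0.035,0,0,0,0],[0,0,-0.045,0,0,0,0],[0,0,-0.05,0,0,0,0],[0,0,-0.05,0,0,0,0]]]'

```text
time_s: 16.83
eef_pos: [0.4605, -0.0303, 0.0323]
eef_rot: [-0.001, 0.653, 0.758, -0.0]
wrist_force: [-0.2, -0.0, -2.5]
opening: 0.294
grasp_force: 61.1
```

```bash
python3 - <<'E'
from blk import *
o=get_obs();print(o["time_s"],o["eef_pos"],o["eef_rot"],o["wrist_force"])
T=R.from_quat(o["eef_rot"],scalar_first=True).as_matrix();print(T.round(4)[:,2])
c=camera("wrist");save("w9",c["pixels"]);W=cloud(c);hsv=cv2.cvtColor(c["pixels"],cv2.COLOR_RGB2HSV)
m=(hsv[...,0]>=10)&(hsv[...,0]<32)&(hsv[...,1]>60)&(W[...,2]>.065)&(W[...,2]<.1)&(abs(W[...,0]-.46)<.06)&(abs(W[...,1]+.03)<.06)
P=W[m];s=np.linalg.lstsq(np.c_[P[:,:2],np.ones(len(P))],P[:,2],rcond=None)[0];print(len(P),np.median(P,0),"slope",s)
g=(abs(hsv[...,0].astype(int)-75)<15)&(W[...,2]<.02);print("mat",np.nanmedian(W[g][:,2]))
E
```

```text
16.8333 [ 0.46053104 -0.03032941  0.03229535] [-7.50824982e-04  6.52502487e-01  7.57786151e-01 -3.01399220e-04] [-2.19027352e-01 -3.52039409e-04 -2.50809751e+00]
[-1.5e-03  5.0e-04 -1.0e+00]
7374 [ 0.46031286 -0.02024487  0.08737921] slope [ 0.01023462 -0.04330269  0.08098088]
mat 0.0009832201654727118
```

View pics/w9.png

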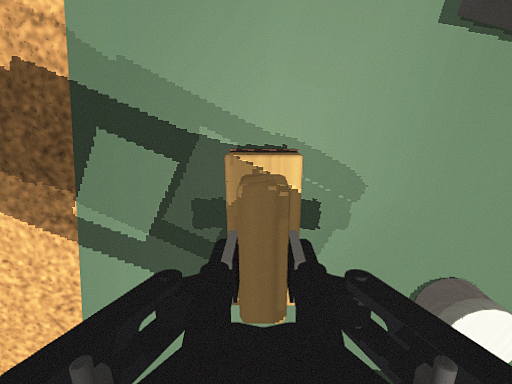

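The block hangs level at about (265,240) over clear mat, with the tin well away at lower right. The gap is about 31 mm.

Request:
carry_out --plan '[[[0,0,-0.014,0,0,0,0],[0,0,-0.023,0,0,0,0],[0,0,-0.028,0,0,0,0],[0,0,-0.03,0,0,0,0],[0,0,-0.032,0,0,0,0]]]'

```text
time_s: 17.3
eef_pos: [0.4612, -0.0306, 0.0014]
eef_rot: [0.0, 0.653, 0.758, 0.0]
wrist_force: [0.3, 0.8, -2.3]
opening: 0.29
grasp_force: 61.2
```

Request:
carry_out --plan '[[[0,0,-0.0005,0,0,0,0],[0,0,-0.001,0,0,0,0],[0,0,-0.001,0,0,0,0],[0,0,-0.001,0,0,0,0],[0,0,-0.001,0,0,0,0]]]'

```text
time_s: 17.72
eef_pos: [0.4613, -0.0306, 0.0006]
eef_rot: [0.0, 0.653, 0.758, 0.0]
wrist_force: [1.1, -0.6, -1.3]
opening: 0.29
grasp_force: 61.2
```

Contact is just beginning (force -2.5 → -1.3). I'll lower another 1.5 mm and release slowly.

Request:
carry_out --plan '[[[0,0,-0.0007,0,0,0,0],[0,0,-0.0015,0,0,0,0],[0,0,-0.0015,0,0,0,0],[0,0,-0.0015,0,0,0,0.31],[0,0,-0.0015,0,0,0,0.36]]]'

```text
time_s: 18.13
eef_pos: [0.4611, -0.0306, -0.0011]
eef_rot: [0.0, 0.652, 0.758, 0.0]
wrist_force: [-0.6, 0.3, 0.4]
opening: 0.362
grasp_force: 0.0
```

Request:
carry_out --plan '[[[0,0,0,0,0,0,0.45],[0,0,0,0,0,0,0.6],[0,0,0,0,0,0,0.75],[0,0,0,0,0,0,0.75],[0,0,0.01,0,0,0,0.75]]]'

```text
time_s: 18.55
eef_pos: [0.4594, -0.03, 0.0076]
eef_rot: [-0.002, 0.653, 0.758, -0.001]
wrist_force: [-0.5, -0.2, -0.0]
opening: 0.749
grasp_force: 0.0
```

Request:
carry_out --plan '[[[0,0,0.03,0,0,0,0.8],[0,0,0.06,0,0,0,0.8],[0,0,0.1,0,0,0,0.8],[0,0,0.13,0,0,0,0.8],[0,0,0.16,0,0,0,0.8]]]'

```text
time_s: 18.97
eef_pos: [0.4611, -0.0305, 0.1716]
eef_rot: [0.001, 0.652, 0.758, 0.0]
wrist_force: [1.0, -0.1, -0.6]
opening: 0.8
grasp_force: 0.0
```

Request:
carry_out --plan '[[[0,0,0.01,0,0,0,0.8],[0,0,0.01,0,0,0,0.8],[0,0,0.01,0,0,0,0.8],[0,0,0.01,0,0,0,0.8],[0,0,0.01,0,0,0,0.8]]]'

```text
time_s: 19.38
eef_pos: [0.4596, -0.0301, 0.1768]
eef_rot: [-0.002, 0.653, 0.758, -0.001]
wrist_force: [-0.0, -0.4, -1.2]
opening: 0.797
grasp_force: 0.0
```

```bash
python3 - <<'E'
from blk import *
o=get_obs();print(o["time_s"],o["eef_pos"],o["opening"],o["grasp_force"],o["wrist_force"])
c=camera("wrist");W=cloud(c);hsv=cv2.cvtColor(c["pixels"],cv2.COLOR_RGB2HSV)
for z0,z1 in((.05,.065),(.02,.035)):
    m=(hsv[...,0]>=10)&(hsv[...,0]<32)&(hsv[...,1]>60)&(W[...,2]>z0)&(W[...,2]<z1)&(abs(W[...,0]-.46)<.07)&(abs(W[...,1]+.03)<.07)
    P=W[m];s=np.linalg.lstsq(np.c_[P[:,:2],np.ones(len(P))],P[:,2],rcond=None)[0];print(len(P),np.median(P,0).round(4),"slope",s[:2].round(4))
s=camera("scene")["pixels"];save("w10",np.vstack([s[60:330,80:380]]).repeat(2,0).repeat(2,1))
E
```

```text
19.3833 [ 0.45964809 -0.0300873   0.17678116] 0.7970193066628607 0.0 [-0.00908591 -0.37650311 -1.16241644]
1468 [ 0.4615 -0.0264  0.0542] slope [-0.006  -0.0015]
1218 [ 0.4542 -0.0151  0.0263] slope [-0.0012  0.0008]
```

View pics/w10.png

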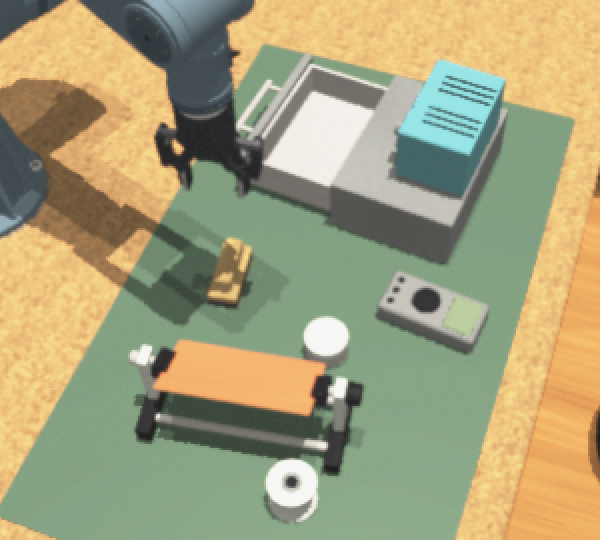

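The block stands upright on the mat at (230,270), the gripper is clear above it, and the tin, reel, meter and station are undisturbed.

```bash
python3 -c "
from bench import hand_in
print(hand_in())"
```

```text
the job is handed in; nothing more can be done
None
```

The copper is rubbed down in one unbroken stroke from about 56 mm past the middle at the far end to 56 mm at the near end, with the foam squeezed about 3–4.5 mm; the block stands foam-down and released on the mat, the other things look undisturbed, and the job is handed in, though no verdict came back.

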